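# Flip the stock tags to match the pipette-tip trays

### The arm

A 6-joint arm with a two-finger parallel gripper is mounted at the origin on a cart in front of the work surface, level with it; the furniture and walls round the work are solid. World frame = base frame: x ahead of the robot, y to its left, z up, the work surface at z = 0. Lengths are in m, angles in rad, forces in N, time in s.
With the tool pointing down it reaches from about 0.375 to 0.9 m from the base axis. Payload 3.1 kg.
Tool frame: the origin (TCP) lies midway between the tips of the shut fingers; the grasp point (between the pads) lies 19 mm behind it (ctrl.hold_point_z is the z of the grasp point in the tool frame, in m); z points along the fingers, y is the line along which they close (so a half turn about z gives the same grasp; the last joint's range is limited). The gripper opens to 85 mm and grips with 20 to 120 N. Pads are 22 mm wide; open, the fingers measure 114 mm over their backs; the gripper's body (76 mm by 85 mm) begins 54 mm behind the grasp point. The pads swing forward as they close: fully open they stand 13 mm farther back than shut.
Start: joints at [0.998, 0.527, 1.433, -0, 1.181, -0.178], TCP at [0.24, 0.577, 0.231] pointing down, gripper open.
Joint ranges: [-3.08, 3.08], [-0.75, 2.2], [0.22, 2.44], [-1.43, 4.57], [0, 2.65], [-2.85, 2.85]. Speed limits (rad/s): [2.79, 2.79, 3.14, 3.14, 3.14, 3.14].

### API

Orientations are given as a unit quaternion [x, y, z, w].
In Python, from plant import ctrl gives the robot as it stands. The module is installed in compiled form; this text tells all that it offers.
- The arm moves only by the tool step_arm, never from a script. Its argument "steps" is a list of rows, each a list of 3 entries, a list of its own where there are three numbers: the shift along the world's x, y, z as a fraction of full scale, then the turn about the world's z as a fraction of full scale, then the opening, from 0 (shut) to 1 (fully open). In form: [[[x, y, z], turn, hand], ...]. A call has exactly 10 rows; each row is the pose to reach, as a shift and turn from the pose commanded when the call began; what a row does not reach only later rows make up. Full scale, the value 1, is 50 cm for a shift and 90 degrees for a turn. A row lasts 1/8 s, in which the tool goes at most 62.5 mm and 10.7 degrees, less where a joint would pass 70% of its speed; a pose out of reach is approached as far as the arm can. A call with a number of a shift or a turn outside -1 to 1 is refused whole. A call with a gripper value outside its range is refused whole. The fingers move at their own pace and stop on an object; "grip_force" is the grip in N (left out, the last holds). Time passes only in rows, so rows that repeat a pose let the fingers close, or fill a call up. It gives the time, the measured TCP pose, the force, the opening and the grip force at its end, in the units of the state.
- ctrl.read_state(): the state, without advancing time (a new reading comes with each control period).
- ctrl.capture(name): name is "side" or "top"; returns (picture, depth): 480x640x3 uint8, red, green, blue; 480x640 float32, m along the optical axis (not along the pixel's ray), 0 where there is no reading.
- ctrl.camera_model(name): a dict with "intrinsics" (3x3 intrinsics, pixels), "R" (3x3) and "t" (3): a world point X has camera coordinates R X + t. Camera axes: x right, y down, z forward; pixel columns grow to the right and rows downward; lengths in m; the calibration is good to about 2 mm. A picture is of the moment at which its call begins. camera_model takes no time and is no camera call.
- ctrl.hand_in(): hands the job in; it is judged then, once.
The state is a dict: "clock": time; "qpos": joint angles; "joint_vel": joint speeds; "joint_torque": joint torques, N m; "eef_pos": TCP position; "tcp_rot": TCP orientation; "wrist_force": force on the tool from outside, world axes, zero at the start; "moment": the same for the moment, N m; "opening": finger opening in m; "grip_force": force on a finger pad.
Only numpy, scipy, OpenCV 4.12 (cv2) and the standard library are available. Lean on these libraries where they do the work, as an engineer would, in place of code of your own. Each camera call takes 0.05 s, during which the arm holds its last target. There are 200 camera calls.

### The job

The tip-tray station was just restocked: make its flip tags agree with what stands in the bays. The tag in front of each bay with a full tray of tips must lie tipped back towards its tray, showing the solid disc, and the tag in front of each bay with a spent, empty tray must lie tipped forward, showing the open ring. Push the wrong tags over lightly with the fingertips, without gripping or forcing them, and leave the trays and the things on the bench where they are.

Things in the scene. Friction and masses are not known exactly. Their poses are not given: they have to be found in the camera images.
- station: White sheet-metal stock station standing fixed on the worktop, 165 x 388 mm, four tray bays side by side along its own y, bay centres at y = +144, +48, -48, -144 mm. Origin: centre of its underside. Its own x points from the tag side (nearest the robot) to the back. Front apron 44 mm, back wall 31 mm, dividers 23 mm high.
- holder_a: Fixed aluminium V-shaped saddle of flip tag a, on the station's front apron in front of the middle of one bay (which bay varies). Origin: midpoint of the hinge pin, 64 mm above the worktop, 80 mm in front of the station's origin. Its y lies along the pin, its x points to the bay (same directions as the station's). The two leaves of the V reach 24 mm from the pin, 58 mm overall along y.
- tag_a (a joint): Flip tag a: white plate 46 mm wide, 3 mm thick, with a 24 mm wide thumb tab ending 56 mm from the pin; 30 g, turns freely (1 N at the tab moves it). 0 = upright; +0.70 = resting tipped back over the bay, solid black disc on top; -0.70 = resting tipped forward to the robot, black open ring on top. At rest it slopes 50 deg above level; past upright it falls to its other rest by itself.
- tab_a (a point): Middle of the outer edge of tag a's thumb tab (moves with the tag): at rest 36 mm before or behind the pin and 43 mm above it; it rises 13 mm as the tag comes upright.
- holder_b: Fixed aluminium V-shaped saddle of flip tag b, on the station's front apron in front of the middle of one bay (which bay varies). Origin: midpoint of the hinge pin, 64 mm above the worktop, 80 mm in front of the station's origin. Its y lies along the pin, its x points to the bay (same directions as the station's). The two leaves of the V reach 24 mm from the pin, 58 mm overall along y.
- tag_b (a joint): Flip tag b: white plate 46 mm wide, 3 mm thick, with a 24 mm wide thumb tab ending 56 mm from the pin; 30 g, turns freely (1 N at the tab moves it). 0 = upright; +0.70 = resting tipped back over the bay, solid black disc on top; -0.70 = resting tipped forward to the robot, black open ring on top. At rest it slopes 50 deg above level; past upright it falls to its other rest by itself.
- tab_b (a point): Middle of the outer edge of tag b's thumb tab (moves with the tag): at rest 36 mm before or behind the pin and 43 mm above it; it rises 13 mm as the tag comes upright.
- holder_c: Fixed aluminium V-shaped saddle of flip tag c, on the station's front apron in front of the middle of one bay (which bay varies). Origin: midpoint of the hinge pin, 64 mm above the worktop, 80 mm in front of the station's origin. Its y lies along the pin, its x points to the bay (same directions as the station's). The two leaves of the V reach 24 mm from the pin, 58 mm overall along y.
- tag_c (a joint): Flip tag c: white plate 46 mm wide, 3 mm thick, with a 24 mm wide thumb tab ending 56 mm from the pin; 30 g, turns freely (1 N at the tab moves it). 0 = upright; +0.70 = resting tipped back over the bay, solid black disc on top; -0.70 = resting tipped forward to the robot, black open ring on top. At rest it slopes 50 deg above level; past upright it falls to its other rest by itself.
- tab_c (a point): Middle of the outer edge of tag c's thumb tab (moves with the tag): at rest 36 mm before or behind the pin and 43 mm above it; it rises 13 mm as the tag comes upright.
- holder_d: Fixed aluminium V-shaped saddle of flip tag d, on the station's front apron in front of the middle of one bay (which bay varies). Origin: midpoint of the hinge pin, 64 mm above the worktop, 80 mm in front of the station's origin. Its y lies along the pin, its x points to the bay (same directions as the station's). The two leaves of the V reach 24 mm from the pin, 58 mm overall along y.
- tag_d (a joint): Flip tag d: white plate 46 mm wide, 3 mm thick, with a 24 mm wide thumb tab ending 56 mm from the pin; 30 g, turns freely (1 N at the tab moves it). 0 = upright; +0.70 = resting tipped back over the bay, solid black disc on top; -0.70 = resting tipped forward to the robot, black open ring on top. At rest it slopes 50 deg above level; past upright it falls to its other rest by itself.
- tab_d (a point): Middle of the outer edge of tag d's thumb tab (moves with the tag): at rest 36 mm before or behind the pin and 43 mm above it; it rises 13 mm as the tag comes upright.
- full_tray_1: Loose full pipette-tip tray: dark grey, 112 x 80 x 35 mm, its top filled with rows of white tips; stands in one bay (which one varies) on a floor 4 mm above the worktop, centred about 90 mm behind that bay's tag pin. Origin: centre of its underside.
- full_tray_2: Loose full pipette-tip tray: dark grey, 112 x 80 x 35 mm, its top filled with rows of white tips; stands in one bay (which one varies) on a floor 4 mm above the worktop, centred about 90 mm behind that bay's tag pin. Origin: centre of its underside.
- full_tray_3: Loose full pipette-tip tray: dark grey, 112 x 80 x 35 mm, its top filled with rows of white tips; stands in one bay (which one varies) on a floor 4 mm above the worktop, centred about 90 mm behind that bay's tag pin. Origin: centre of its underside.
- spent_tray: Loose spent pipette-tip tray: same dark grey 112 x 80 x 35 mm tray with all tips used, only empty holes in a flat deck; stands in one bay (which one varies), centred about 90 mm behind that bay's tag pin. Origin: centre of its underside.
- marker: Loose bystander: marker pen lying on the worktop in front of the station, 136 x 13 x 11 mm. Origin: under its middle.
- petri_dish: Loose bystander: round petri dish, 92 mm across, 15 mm high, on the worktop right of the station. Origin: centre of its underside.
- lab_pipette: Loose bystander: hand pipette lying on the worktop left of the station, 251 x 61 x 30 mm. Origin: under its middle.
There are look-alikes about, which are no part of the job. Leave any blue, red or yellow look-alike of the full_tray_2 alone.

How it is judged:
At the end, for the whole second after the job is handed in: Every tag in front of a full tray rests tipped back (joint above 0.62 rad) and every tag in front of a spent tray rests tipped forward (joint below -0.62 rad), all tags still; a tray belongs to a tag if its centre is within 110 mm of the tag's pin seen from above ((((horizontal distance between holder_a and full_tray_1 below 0.11 m or horizontal distance between holder_a and full_tray_2 below 0.11 m or horizontal distance between holder_a and full_tray_3 below 0.11 m) and value of joint tag_a above 0.62 rad) or (not (horizontal distance between holder_a and full_tray_1 below 0.11 m or horizontal distance between holder_a and full_tray_2 below 0.11 m or horizontal distance between holder_a and full_tray_3 below 0.11 m) and value of joint tag_a below -0.62 rad)) and velocity of joint tag_a between -0.2 and 0.2 rad/s and (((horizontal distance between holder_b and full_tray_1 below 0.11 m or horizontal distance between holder_b and full_tray_2 below 0.11 m or horizontal distance between holder_b and full_tray_3 below 0.11 m) and value of joint tag_b above 0.62 rad) or (not (horizontal distance between holder_b and full_tray_1 below 0.11 m or horizontal distance between holder_b and full_tray_2 below 0.11 m or horizontal distance between holder_b and full_tray_3 below 0.11 m) and value of joint tag_b below -0.62 rad)) and velocity of joint tag_b between -0.2 and 0.2 rad/s and (((horizontal distance between holder_c and full_tray_1 below 0.11 m or horizontal distance between holder_c and full_tray_2 below 0.11 m or horizontal distance between holder_c and full_tray_3 below 0.11 m) and value of joint tag_c above 0.62 rad) or (not (horizontal distance between holder_c and full_tray_1 below 0.11 m or horizontal distance between holder_c and full_tray_2 below 0.11 m or horizontal distance between holder_c and full_tray_3 below 0.11 m) and value of joint tag_c below -0.62 rad)) and velocity of joint tag_c between -0.2 and 0.2 rad/s and (((horizontal distance between holder_d and full_tray_1 below 0.11 m or horizontal distance between holder_d and full_tray_2 below 0.11 m or horizontal distance between holder_d and full_tray_3 below 0.11 m) and value of joint tag_d above 0.62 rad) or (not (horizontal distance between holder_d and full_tray_1 below 0.11 m or horizontal distance between holder_d and full_tray_2 below 0.11 m or horizontal distance between holder_d and full_tray_3 below 0.11 m) and value of joint tag_d below -0.62 rad)) and velocity of joint tag_d between -0.2 and 0.2 rad/s); the robot touches nothing.
It fails at once if a tray is lifted or shifted by more than 12 mm (distance of any of full_tray_1, full_tray_2, full_tray_3, spent_tray from where it was at the start of the episode above 0.012 m).
It fails at once if a bystander (marker, petri dish, hand pipette) is shifted by more than 15 mm (distance of any of marker, petri_dish, lab_pipette from where it was at the start of the episode above 0.015 m).
It fails at once if a tag or its holder is gripped or pressed with more than 25 N (contact force between the fingers and holder_a above 25 N or contact force between the fingers and holder_b above 25 N or contact force between the fingers and holder_c above 25 N or contact force between the fingers and holder_d above 25 N).
It also fails if it takes over 64 s, if anything falls off the work surface, if the arm or the gripper's body presses on something with over 40 N, if the wrist force passes 120 N, or if a joint passes its speed limit or range.

## Working session

There is one attempt and no reset: what is moved stays moved. The work goes in short steps, Python scripts to look and compute and a tool call to move; the robot and the scene stay as the last step left them, time stands still between calls to the robot, and variables do not carry over. Pictures are saved under pics/ and viewed, at most 10 in all, crops included, and the job is handed in when it is done.

Besides the shell and the picture viewer there is one more tool, called after "Request:" as a command line: name --argument value ..., lists and objects as JSON in quotes. step_arm: Moves the arm, as the interface text tells. Its arguments: {"type":"object","properties":{"steps":{"type":"array"},"grip_force":{"type":"number"}},"required":["steps"]}

```bash
mkdir -p pics
cat > h.py <<'E'
import numpy as np, cv2
from plant import ctrl
def cap(n,f):
    p,d=ctrl.capture(n); np.savez('pics/'+f+'.npz',p=p,d=d); cv2.imwrite('pics/'+f+'.png',p[:,:,::-1]); return p,d
def world(n,u,v,z):
    m=ctrl.camera_model(n);K,R,t=[np.array(m[k]) for k in('intrinsics','R','t')]
    return R.T@(np.linalg.inv(K)@[u,v,1]*z-t)
def wd(n,u,v,d):
    w=d[v-1:v+2,u-1:u+2];w=w[w>0];return world(n,u,v,np.median(w)) if w.size else None
def ray(n,u,v,h):
    m=ctrl.camera_model(n);K,R,t=[np.array(m[k]) for k in('intrinsics','R','t')]
    c=-R.T@t; r=R.T@np.linalg.inv(K)@[u,v,1]; return c+r*(h-c[2])/r[2]
E
python3 -c "
from h import *
cap('top','t0');cap('side','s0');print(ctrl.read_state())
for n in('top','side'):m=ctrl.camera_model(n);print(-np.array(m['R']).T@m['t'],np.array(m['R'])[2])"
```

```text
{'clock': 0.1, 'qpos': array([ 9.97500287e-01,  5.28368554e-01,  1.43378441e+00, -1.67056617e-06,
        1.18138283e+00, -1.78500438e-01]), 'joint_vel': array([-0.00035851, -0.0012258 , -0.00301013, -0.00203224,  0.00145966,
        0.00088003]), 'joint_torque': array([-1.79840704e-04, -4.43308139e+01, -1.78586465e+01, -2.26752827e-04,
        3.90709582e-03, -1.32507679e-06]), 'eef_pos': array([0.24000627, 0.5763841 , 0.23043106]), 'tcp_rot': array([ 1.96117929e-01,  9.80579836e-01, -9.04014993e-04, -3.55952076e-04]), 'wrist_force': array([-0.18043316, -0.35065263, -0.24725027]), 'moment': array([0.01419307, 0.02669005, 0.04243337]), 'grip_force': 0.0, 'opening': 0.08537245145105986}
[0.41523919 0.07660869 1.14751683] [ 0.14858067 -0.00320284 -0.9888951 ]
[ 0.60600596 -1.16348983  0.7068824 ] [-0.032502    0.89707093 -0.44068965]
```

View pics/t0.png

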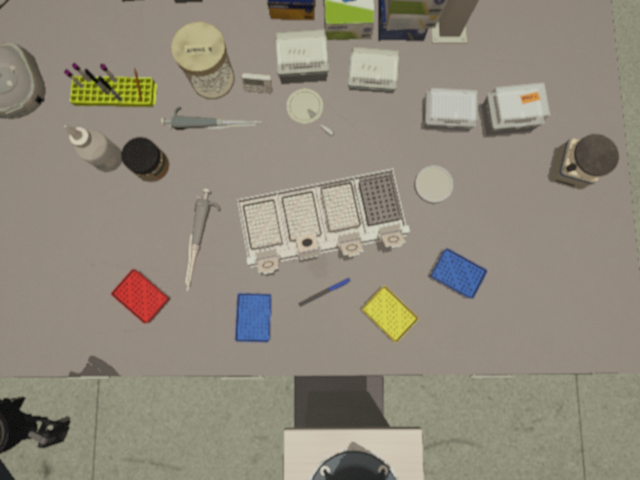

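View pics/s0.png

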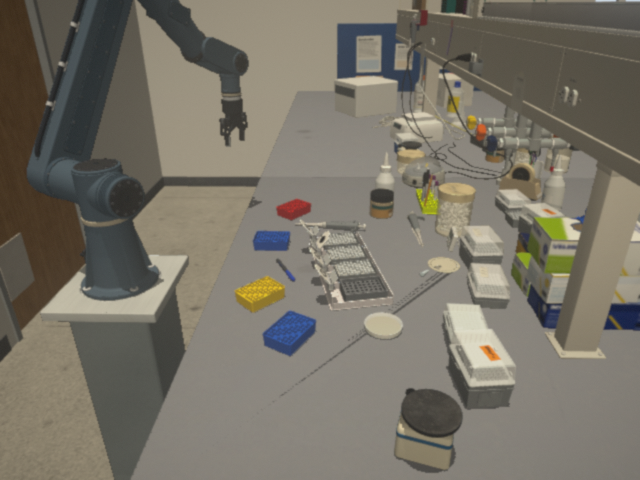

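The top view shows the station at (325,215). Three trays with white tips stand at (263,225), (302,215) and (341,207), and the spent tray is at (380,198). The tags are at (268,265), (307,242), (348,247) and (392,239). The red, blue and yellow racks at (140,296), (254,317), (389,313) and (459,273) are look-alikes and stay out of it. I'll check the choice in a close crop.

```bash
python3 -c "
from h import *
p=cv2.imread('pics/t0.png')[160:290,225:425];cv2.imwrite('pics/c0.png',cv2.resize(p,None,fx=4,fy=4,interpolation=cv2.INTER_CUBIC))
q=cv2.imread('pics/s0.png')[210:310,290:400];cv2.imwrite('pics/c1.png',cv2.resize(q,None,fx=6,fy=6,interpolation=cv2.INTER_CUBIC))"
```

```text
(no output)
```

View pics/c0.png

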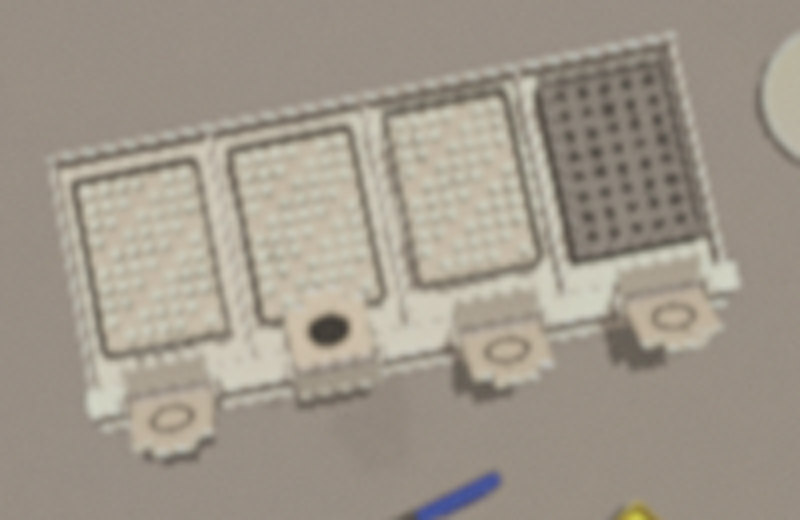

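View pics/c1.png

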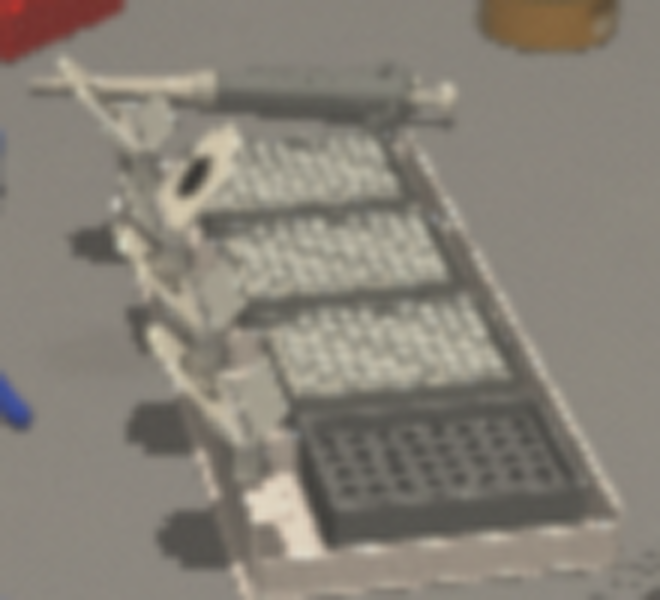

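The crop confirms that bays 1–3 from the left hold full trays and bay 4 holds the spent one. The tags show ring (172,420), disc (328,330), ring (507,350) and ring (675,318) in crop pixels. Tags 1 and 3 are wrong and must be tipped back. Next I measure their tabs and the station yaw.

```bash
python3 -c "
from h import *
np.set_printoptions(precision=4,suppress=True)
def P(n):
    m=ctrl.camera_model(n);return np.array(m['intrinsics'])@np.c_[m['R'],m['t']]
def tri(a,b):
    X=cv2.triangulatePoints(P('top'),P('side'),np.array(a,float),np.array(b,float))[:,0];return X[:3]/X[3]
T=lambda x,y:((x-1.5)/4+225,(y-1.5)/4+160)
S=lambda x,y:((x-2.5)/6+290,(y-2.5)/6+210)
print('tab1',tri(T(175,457),S(62,62)),'tab3',tri(T(512,380),S(125,240)))
for n,c in(('tab1',(175,457)),('tab3',(512,380)),('tab4',(680,346))):print(n,ray('top',*T(*c),.107))
for n,c in(('ring1',(172,419)),('ring3',(507,350)),('ring4',(675,318)),('disc2',(328,330))):
  print(n,ray('top',*T(*c),.09)); 
d=np.load('pics/t0.npz')['d']
for n,c in(('r1',(172,419)),('r2',(328,330)),('r3',(507,350)),('r4',(675,318))):
  u,v=T(*c);print(n,wd('top',round(u),round(v),d))
a=ray('top',*T(90,412),.044);b=ray('top',*T(738,278),.044);print('apron',a,b,np.degrees(np.arctan2(*(a-b)[:2])))
print('back',ray('top',*T(50,158),.031),ray('top',*T(675,36),.031))
print('marker',ray('top',300,305,.01),ray('top',350,280,.01),'pip',ray('top',188,290,.02),ray('top',207,190,.02))
"
```

```text
tab1 [0.5016 0.185  0.1103] tab3 [0.5429 0.0002 0.1041]
tab1 [0.4995 0.1851 0.107 ]
tab3 [0.5409 0.0003 0.107 ]
tab4 [ 0.5593 -0.0927  0.107 ]
ring1 [0.5221 0.1887 0.09  ]
ring3 [0.5599 0.0016 0.09  ]
ring4 [ 0.5776 -0.0931  0.09  ]
disc2 [0.5718 0.1018 0.09  ]
r1 [0.5235 0.1885 0.0843]
r2 [0.5725 0.101  0.087 ]
r3 [0.5612 0.0019 0.0828]
r4 [ 0.5787 -0.0931  0.0846]
apron [0.5311 0.2413 0.044 ] [ 0.6083 -0.1382  0.044 ] -11.494972968288488
back [0.6857 0.2699 0.031 ] [ 0.7597 -0.1075  0.031 ]
marker [0.4333 0.1196 0.01  ] [0.4918 0.0004 0.01  ] pip [0.4696 0.383  0.02  ] [0.7114 0.3454 0.02  ]
```

Station yaw is about 11.3°, and the tabs are at about (0.500, 0.185) and (0.542, 0.000), both at z≈0.107. First move: shut the fingers, square the tool to the station, and stop in front of tab 1.

Request:
step_arm --steps '[[[0.05,-0.1,0],0.1,0],[[0.11,-0.2,0],0.2,0],[[0.17,-0.3,0],0.3,0],[[0.22,-0.41,0],0.38,0],[[0.28,-0.51,0],0.38,0],[[0.33,-0.61,0],0.38,0],[[0.38,-0.71,0],0.38,0],[[0.43,-0.8,0],0.38,0],[[0.43,-0.8,0],0.38,0],[[0.43,-0.8,-0.1],0.38,0]]'

```text
clock: 1.35
eef_pos: [0.4587, 0.1774, 0.1835]
tcp_rot: [-0.1, 0.995, 0.0, 0.005]
wrist_force: [1.1, 0.6, 0.0]
opening: -0.0005
grip_force: 0.0
```

Request:
step_arm --steps '[[[0,0,-0.07],0,0],[[0,0,-0.14],0,0],[[0,0,-0.17],0,0],[[0,0,-0.17],0,0],[[0.02,0.004,-0.17],0,0],[[0.04,0.008,-0.17],0,0],[[0.06,0.012,-0.17],0,0],[[0.08,0.016,-0.17],0,0],[[0.1,0.02,-0.17],0,0],[[0.1,0.02,-0.17],0,0]]'

```text
clock: 2.6
eef_pos: [0.5066, 0.187, 0.0964]
tcp_rot: [-0.101, 0.995, 0.0, 0.001]
wrist_force: [-0.4, -0.5, -0.4]
opening: 0.0001
grip_force: 0.0
```

```bash
python3 -c "
from h import *
a,_=cap('side','s1');b,_=cap('top','t1')
f=lambda q:cv2.resize(q,(390,390),interpolation=cv2.INTER_CUBIC)
cv2.imwrite('pics/c2.png',np.hstack([f(a[180:310,270:400]),f(b[170:300,225:355])])[:,:,::-1])"
```

```text
(no output)
```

View pics/c2.png

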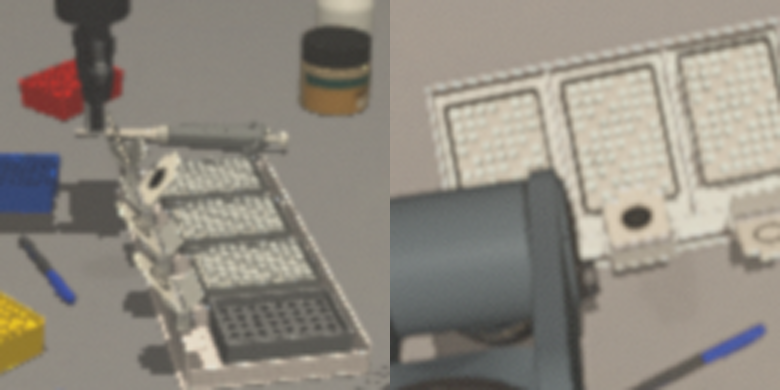

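The side view (95,125) shows the shut fingers against tag 1's tab, with the tag already rising and almost no force. I'll finish the push past upright, then withdraw and lift.

Request:
step_arm --steps '[[[0.02,0.004,0],0,0],[[0.04,0.008,0],0,0],[[0.055,0.011,0],0,0],[[0.07,0.014,0],0,0],[[0.07,0.014,0],0,0],[[0.02,0.004,0],0,0],[[-0.06,-0.012,0],0,0],[[-0.12,-0.024,0],0,0],[[-0.12,-0.024,0.08],0,0],[[-0.12,-0.024,0.08],0,0]]'

```text
clock: 3.95
eef_pos: [0.4466, 0.1752, 0.1384]
tcp_rot: [-0.101, 0.995, 0.0, 0.003]
wrist_force: [0.0, -0.8, 0.9]
opening: 0.0001
grip_force: 0.0
```

Request:
step_arm --steps '[[[0.02,-0.1,0],0,0],[[0.05,-0.2,0],0,0],[[0.08,-0.3,0],0,0],[[0.09,-0.37,0],0,0],[[0.09,-0.37,0],0,0],[[0.09,-0.37,-0.08],0,0],[[0.09,-0.37,-0.08],0,0],[[0.11,-0.366,-0.08],0,0],[[0.13,-0.362,-0.08],0,0],[[0.15,-0.358,-0.08],0,0]]'

```text
clock: 5.2
eef_pos: [0.5222, -0.0038, 0.0974]
tcp_rot: [-0.101, 0.995, -0.0, 0.001]
wrist_force: [-0.5, -0.1, 0.1]
opening: 0.0003
grip_force: 0.0
```

Request:
step_arm --steps '[[[0.02,0.004,0],0,0],[[0.04,0.008,0],0,0],[[0.06,0.012,0],0,0],[[0.08,0.016,0],0,0],[[0.1,0.02,0],0,0],[[0.12,0.024,0],0,0],[[0.12,0.024,0],0,0],[[0.05,0.01,0],0,0],[[-0.06,-0.012,0],0,0],[[-0.06,-0.012,0.1],0,0]]'

```text
clock: 6.45
eef_pos: [0.4776, -0.0078, 0.1422]
tcp_rot: [-0.1, 0.995, 0.004, -0.011]
wrist_force: [1.5, -0.1, -0.2]
opening: -0.0001
grip_force: 0.0
```

Request:
step_arm --steps '[[[0,0,0.1],0,0],[[-0.02,0.1,0.1],0,0],[[-0.04,0.2,0.1],0,0],[[-0.06,0.3,0.1],0,0],[[-0.1,0.4,0.1],0,0],[[-0.15,0.5,0.1],0,0],[[-0.2,0.6,0.1],0,0],[[-0.25,0.7,0.1],0,0],[[-0.3,0.8,0.1],0,0],[[-0.3,0.8,0.1],0,0]]'

```text
clock: 7.7
eef_pos: [0.338, 0.3925, 0.1963]
tcp_rot: [-0.104, 0.995, 0.0, -0.0]
wrist_force: [-0.7, 0.1, 0.1]
opening: 0.0004
grip_force: 0.0
```

```bash
python3 -c "
from h import *
a,_=cap('side','s2');b,_=cap('top','t2');print(ctrl.read_state()['eef_pos'])
f=lambda q:cv2.resize(q,(400,400*q.shape[0]//q.shape[1]),interpolation=cv2.INTER_CUBIC)
x=f(a[210:310,280:400]);y=f(b[150:310,180:440]);h=max(len(x),len(y))
g=lambda q:np.pad(q,((0,h-len(q)),(0,0),(0,0)))
cv2.imwrite('pics/c3.png',np.hstack([g(x),g(y)])[:,:,::-1])"
```

```text
[0.33957984 0.38978355 0.19614858]
```

View pics/c3.png

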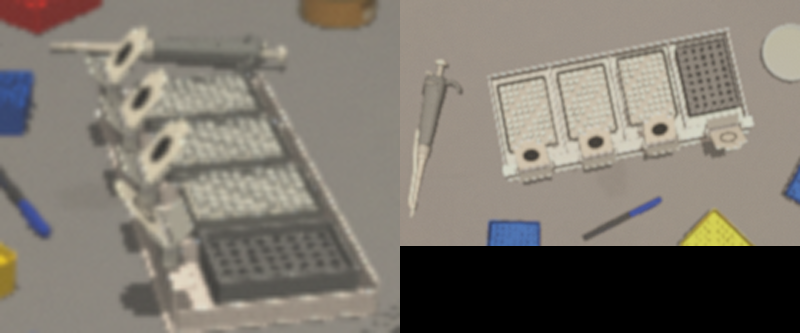

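Both views show discs on the three full bays, at (531,156), (596,142) and (659,129). The ring is on the spent bay at (727,137), nothing else has shifted, and the arm is clear.

```bash
python3 -c "
from plant import ctrl
print(ctrl.hand_in())"
```

```text
the job is handed in; nothing more can be done
None
```

Job handed in: I pushed the two wrong tags (bays 1 and 3 from the left) back to the disc, so all three full trays show the disc and the spent tray shows the ring; the last pictures show no tray or bystander out of place, though the hand-in returned no verdict.

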